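Hang the lift-off door of a card-drying cabinet

ROBOT

A 6-joint arm with a two-finger parallel gripper is mounted at the origin on the work surface. World frame = base frame: x ahead of the robot, y to its left, z up, the work surface at z = 0. Lengths are in m, angles in rad, forces in N, time in s.
With the tool pointing down it reaches from about 0.325 to 0.775 m from the base axis. Payload 5.5 kg.
Tool frame: the origin (TCP) lies between the finger pads; the fingertips stand 8 mm ahead of it and the grasp point (between the pads) lies 11 mm behind it (tcp_to_tips is the distance from the TCP to the fingertips, in m); z points along the fingers, y is the line along which they close (so a half turn about z gives the same grasp; the last joint's range is limited). The gripper opens to 88 mm and grips with 3 to 60 N. Pads are 20 mm wide; open, the fingers measure 115 mm over their backs; the gripper's body (75 mm by 178 mm) begins 61 mm behind the grasp point.
Start: joints at [-1.327, 0.091, 1.231, -0, 1.82, -0.057], TCP at [0.178, -0.573, 0.231] pointing down, gripper open.
Joint ranges: [-2.87, 2.87], [-0.86, 2.18], [0.17, 2.46], [-1.51, 4.65], [0.06, 2.69], [-2.65, 2.65]. Speed limits (rad/s): [2.57, 2.57, 3.01, 3.14, 3.14, 3.14].

INTERFACE

Orientations are given as a unit quaternion [w, x, y, z].
In Python, from bench import * gives the robot as it stands. Calls block until the motion is done:
- move_to(position, orientation): joint-space move of the TCP to a pose.
- move_l(position, speed=0.15, orientation=None): straight line of the TCP; orientation=None keeps the orientation; speed is the mean speed in m/s.
- movej(angles): joint-space move.
- gripper_open() and close(): open the fingers fully, or close them until they stop; the grip force is fixed at half the most.
- hold(seconds).
- inverse_kinematics(position, orientation): joint angles nearest the present ones, or None.
- state(): the state.
- get_image(name): name is "side" or "top" or "wrist"; returns a dict with "frame" (420x560x3 uint8, blue, green, red), "depth" (420x560 float32, m along the optical axis (not along the pixel's ray), 0 where there is no reading), "camera_matrix" (3x3 intrinsics, pixels), "view" (4x4, takes a point from world to camera coordinates). Camera axes: x right, y up, looking along -z (the intrinsics and any distortion apply to the point x, -y, -z); pixel columns grow to the right and rows downward; lengths in m; the calibration is good to about 2 mm. A picture is of the moment at which its call begins.
A pose or a line that the arm cannot do raises IKError and nothing moves.
- job_done(): hands the job in; it is judged then, once.
The state is a dict: "time": time; "joint_pos": joint angles; "dq": joint speeds; "joint_torque": joint torques, N m; "ee_pos": TCP position; "ee_rot": TCP orientation; "ft_force": force on the tool from outside, world axes, zero at the start; "moment": the same for the moment, N m; "finger_gap": finger opening in m; "finger_force": force on a finger pad.
Only numpy, scipy, OpenCV 4.12 (cv2) and the standard library are available. Lean on these libraries where they do the work, as an engineer would, in place of code of your own. Each camera call takes 0.05 s, during which the arm holds its last target. There are 200 camera calls.

TASK

Take the door of the little drying cabinet out of the rack (it is the panel with the two hinge knuckles, not the plain drawing board) and, holding it upright and well open, lower both knuckles fully home onto the two hinge pins at once, feeling for the pins gently and never forcing or dropping it. Then swing the door gently and fully shut against the cabinet and let go, leaving everything else where it is.

Things in the scene. Friction and masses are not known exactly. Their poses are not given: they have to be found in the camera images.
- cabinet: Fixed plywood drying cabinet, 150 deep (its x) x 150 wide (its y) x 200 mm high, origin at the centre of its underside on the table, z up. Its open front is the face at x = -75 mm. On its -y side a steel bracket carries two upright hinge pins on one vertical line, nominally at x = -83, y = -99 mm. More than 30 N between door and cabinet counts as forcing it.
- hinge_low (a point): Nominal centre of the lower pin on its shoulder's top (cabinet z = 45 mm), axes as the cabinet's. The bracket is clamped in slots: the true pins stand up to 7.5 mm either way from nominal along the cabinet's y (both alike, not along x), not reported: find them by feel or sight. Pins: 10 mm diameter, 15 mm tall above the shoulder, the top 3 mm tapering to 8 mm.
- hinge_up (a point): The same for the upper pin, 100 mm above hinge_low (cabinet z = 145 mm), same true offset. Shoulders are discs 18 mm across, 10 mm thick. The upper shoulder is over the lower pin, so the door must come in sideways from the cabinet's front (-x), raised more than 15 mm above its seated height, and then be lowered straight down.
- door: Loose plywood door, about 0.35 kg: panel 12 thick (its x) x 156 wide (its y) x 180 mm high, origin at the centre of the panel's underside, z up; outer face -x, knuckles on its -y edge. It starts upright in one rack groove; grip its top edge across the 12 mm. Shut it has the cabinet's yaw, open by angle a the cabinet's yaw + a. Hung home, its underside is 20 mm above the table.
- knuckle_low (a point): Centre of the lower knuckle's lower end (door frame 0, -92, 25 mm). Knuckle: steel tube 20 mm long, 26 mm outside, 12 mm inside diameter, open at both ends. Hung home, this end rests on the lower shoulder. The hung door turns freely.
- knuckle_up (a point): Centre of the upper knuckle's lower end (door frame 0, -92, 125 mm), same tube; hung home it rests on the upper shoulder.
- free_edge (a point): Middle of the door's free upright edge (door frame 0, 78, 90 mm). Shut, it lies at about x = -83, y = +71 (+-9) mm in the cabinet frame, the panel 2 mm before the cabinet. A knob 18 mm across stands 18 mm out of the outer face at door y = 55, z = 100 mm.
- rack: Fixed plywood rack, base 190 (its x) x 110 (its y) x 10 mm, origin at the centre of its underside. Two grooves along its y at x = -65 and +65 mm, 16 mm wide, floor at z = 10 mm, walls 10 mm thick up to z = 40 mm, ends open. One holds the door, the other the plain board.
- board: Loose plain plywood drawing board 12 x 150 x 170 mm high upright in the other groove, origin at the centre of its underside; no knuckles. Leave it alone.
- ink_jar_a: Loose ink jar with white cap, 42 mm across, 85 mm high, origin under its centre. Bystander.
- ink_jar_b: Loose ink jar like the other. Bystander.
- mug: Loose white mug, 72 mm across, 85 mm high, origin under its centre. Bystander.
- phone: Loose phone 75 x 150 x 9 mm lying flat. Bystander.
- eraser: Loose eraser block 50 x 30 x 20 mm. Bystander.
Mind the look-alikes: they are no part of the job. Leave any black look-alike of the door alone.

How it is judged:
On the way:
1. both knuckles are fully home on their pins while the door stands well open (at least about 30 degrees) (z of knuckle_low in the frame of hinge_low between -0.003 and 0.003 m and horizontal distance between knuckle_low and hinge_low below 0.0097 m and z of knuckle_up in the frame of hinge_up between -0.003 and 0.003 m and horizontal distance between knuckle_up and hinge_up below 0.0097 m and x of free_edge in the frame of cabinet below -0.17 m), for 0.2 s.
At the end, for the whole second after the job is handed in: Both knuckles rest on their shoulders within 3 mm in height (within 9.7 mm sideways of the nominal pin points, which only a door hanging on the pins can meet), the door upright and at rest, shut with its free edge within 13 mm of the closed position in front of the cabinet (z of knuckle_low in the frame of hinge_low between -0.003 and 0.003 m and horizontal distance between knuckle_low and hinge_low below 0.0097 m and z of knuckle_up in the frame of hinge_up between -0.003 and 0.003 m and horizontal distance between knuckle_up and hinge_up below 0.0097 m and x of free_edge in the frame of cabinet between -0.096 and -0.07 m and y of free_edge in the frame of cabinet above 0.05 m and linear speed of door below 0.02 m/s and angle between door's own z axis and vertical below 0.06 rad); the robot touches nothing.
It fails at once if the door was forced or dropped onto the hinge: more than 30 N between door and cabinet while it stands open (contact force between door and cabinet above 30 N and x of free_edge in the frame of cabinet below -0.15 m).
It fails at once if the door was slammed or pressed hard: more than 60 N between door and cabinet (contact force between door and cabinet above 60 N).
It fails at once if the door was tipped more than 30 degrees (angle between door's own z axis and vertical above 0.52 rad).
It fails at once if the board or another bystander was moved more than 30 mm (distance of any of board, ink_jar_a, ink_jar_b, mug, phone, eraser from where it was at the start of the episode above 0.03 m).
It also fails if it takes over 72 s, if anything falls off the work surface, if the arm or the gripper's body presses on something with over 40 N, if the wrist force passes 120 N, or if a joint passes its speed limit or range.

## Working session

There is one attempt and no reset: what is moved stays moved. The work goes in short steps, each a Python script; the robot and the scene stay as the last script left them, time stands still between calls to the robot, and variables do not carry over. Pictures are saved under pics/ and viewed, at most 14 in all, crops included, and the job is handed in when it is done.

```bash
ls; mkdir -p pics; cat > h.py <<'E'
from bench import *
import numpy as np, cv2
def pts(im):
    d=im["depth"]; K=im["camera_matrix"]; V=np.array(im["view"])
    v,u=np.mgrid[:d.shape[0],:d.shape[1]]
    x=(u-K[0][2])/K[0][0]*d; y=(v-K[1][2])/K[1][1]*d
    c=np.stack([x,-y,-d,np.ones_like(d)],-1)
    p=c@np.linalg.inv(V).T
    p=p[...,:3]; p[d==0]=np.nan
    return p
E
python3 - <<'E'
from h import *
for n in("top","side"):
    im=get_image(n); cv2.imwrite(f"pics/{n}0.png",im["frame"]); np.savez(f"{n}0.npz",**im)
    print(n,im["camera_matrix"],np.linalg.inv(im["view"])); print(np.mean(im["depth"]>0))
print(state())
E
```

```text
pics
top [[411.29833125   0.         281.93109274]
 [  0.         411.29833125 210.20007361]
 [  0.           0.           1.        ]] [[-1.61274436e-02  9.85369404e-01 -1.69667451e-01  2.86335580e-01]
 [-9.99853525e-01 -1.68657544e-02 -2.91108843e-03 -2.66392865e-04]
 [-5.73006703e-03  1.69595651e-01  9.85497073e-01  1.30697066e+00]
 [ 0.00000000e+00  0.00000000e+00  0.00000000e+00  1.00000000e+00]]
0.9960926870748299
side [[539.0750418    0.         278.75729764]
 [  0.         539.0750418  208.06389199]
 [  0.           0.           1.        ]] [[-0.97873852  0.14500839 -0.14506367  0.28766721]
 [-0.20399679 -0.61453116  0.76206087  1.08816308]
 [ 0.02135908  0.77545085  0.63104657  1.03351841]
 [ 0.          0.          0.          1.        ]]
0.9925
{'time': 0.1, 'joint_pos': array([-1.32668714e+00,  9.17957509e-02,  1.23174790e+00, -3.92900450e-05,
        1.81979058e+00, -5.67280339e-02]), 'dq': array([ 0.00095477, -0.00102962, -0.00368922,  0.00057034, -0.00087236,
        0.00092083]), 'joint_torque': array([ 2.30717080e-03, -4.47858560e+01, -4.07570243e+01,  7.01423083e-02,
        2.84639635e-02, -1.24095918e-04]), 'ee_pos': array([ 0.17770243, -0.57282444,  0.22962256]), 'ee_rot': array([-8.65185930e-04,  9.88708783e-01,  1.49847200e-01, -1.00425062e-04]), 'ft_force': array([ 0.37557658, -0.93104872,  0.61341292]), 'moment': array([0.00190094, 0.00585891, 0.01755695]), 'finger_force': 0.0, 'finger_gap': 0.08779753258175083}
```

View pics/top0.png

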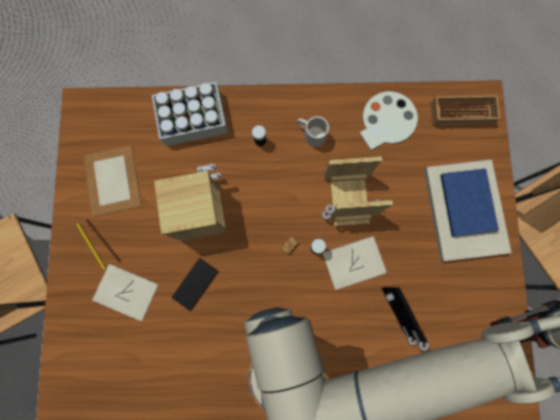

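View pics/side0.png

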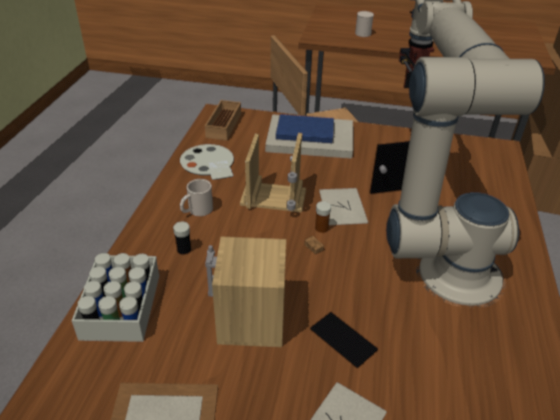

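The top view shows three candidates:
- Panel with knuckles in the rack at (375,208), knuckles at (328,212).
- Plain board in the other groove at (355,165).
- Black look-alike lying flat at (405,315).

The knuckled panel is the one I want. The cabinet is at (190,205), with its bracket at (210,172). Next I'll measure these and check the choice in one crop.

```bash
python3 - <<'E'
from h import *
out=[]
for n in("top","side"):
    im=dict(np.load(f"{n}0.npz")); p=pts(im); z=p[...,2]
    def sel(x0,x1,y0,y1,z0,z1):
        return (p[...,0]>x0)&(p[...,0]<x1)&(p[...,1]>y0)&(p[...,1]<y1)&(z>z0)&(z<z1)
    for nm,b in dict(table=(.2,.3,-.1,.1,-.03,.03),cab=(.25,.6,.1,.4,.19,.21),rack_hi=(.25,.6,-.35,-.05,.165,.20),rack_lo=(.25,.6,-.35,-.05,.004,.06),brk=(.4,.7,.1,.27,.02,.185)).items():
        m=sel(*b); q=p[m]
        if len(q)<5: print(n,nm,len(q)); continue
        r=cv2.minAreaRect(q[:,:2].astype(np.float32))
        print(n,nm,len(q),np.round(q.min(0),4),np.round(q.max(0),4),np.round(np.median(q,0),4),"rect",np.round(r[0],4),np.round(r[1],4),round(r[2],2))
    m=sel(.25,.6,-.35,-.05,.165,.20)
    k,l,s,c=cv2.connectedComponentsWithStats(m.astype(np.uint8))
    for i in range(1,k):
        if s[i,4]>15:
            q=p[l==i]; r=cv2.minAreaRect(q[:,:2].astype(np.float32))
            print(" comp",s[i],np.round(np.median(q,0),4),np.round(r[0],4),np.round(r[1],4),round(r[2],2))
a=cv2.imread("pics/top0.png"); b=cv2.imread("pics/side0.png")
c1=cv2.resize(a[140:260,300:420],(400,400),interpolation=3); c2=cv2.resize(b[120:220,230:330],(400,400),interpolation=3)
cv2.imwrite("pics/crop1.png",np.hstack([c1,c2]))
c1=cv2.resize(a[150:250,145:245],(400,400),interpolation=3); c2=cv2.resize(b[230:350,190:310],(400,400),interpolation=3)
cv2.imwrite("pics/crop2.png",np.hstack([c1,c2]))
E
```

```text
top table 2051 [ 0.2    -0.0999 -0.0096] [0.3    0.0986 0.0072] [ 0.2506 -0.0014 -0.001 ] rect [ 0.2496 -0.0008] [0.1994 0.0982] 89.12
top cab 2960 [0.4181 0.1853 0.1901] [0.5889 0.3572 0.2061] [0.503  0.2709 0.1988] rect [0.5047 0.2716] [0.152 0.151] 9.53
top rack_hi 352 [ 0.2521 -0.3133  0.165 ] [ 0.5007 -0.1452  0.1953] [ 0.4891 -0.2291  0.1875] rect [ 0.3731 -0.2291] [0.2501 0.1562] 2.85
top rack_lo 1698 [ 0.2509 -0.3493  0.004 ] [ 0.6    -0.0508  0.0599] [ 0.4879 -0.2093  0.009 ] rect [ 0.4252 -0.2002] [0.298  0.3495] 89.7
top brk 679 [0.4287 0.1851 0.0203] [0.6284 0.2698 0.1849] [0.5002 0.2107 0.1037] rect [0.5287 0.2342] [0.1943 0.0856] 4.18
 comp [335 201  58   9 323] [ 0.4895 -0.2216  0.1877] [ 0.4913 -0.2232] [0.0133 0.1561] 3.4
 comp [394 288   8   5  29] [ 0.2575 -0.3048  0.1791] [ 0.2575 -0.3058] [0.0151 0.0107] 89.48
side table 1869 [ 0.2002 -0.0999 -0.0102] [0.3    0.1    0.0044] [ 0.2497  0.0081 -0.003 ] rect [0.2501 0.    ] [0.1999 0.0998] 89.99
side cab 3492 [0.4173 0.1867 0.19  ] [0.5895 0.36   0.2029] [0.5019 0.282  0.1971] rect [0.5032 0.2733] [0.1503 0.1577] 9.91
side rack_hi 198 [ 0.2503 -0.3119  0.165 ] [ 0.4989 -0.1367  0.1907] [ 0.4873 -0.2161  0.1851] rect [ 0.3722 -0.2241] [0.2496 0.1673] 1.93
side rack_lo 1226 [ 0.2502 -0.3104  0.004 ] [ 0.6    -0.0739  0.0599] [ 0.4933 -0.1843  0.0097] rect [ 0.4242 -0.1896] [0.3534 0.233 ] 1.5
side brk 325 [0.4301 0.2024 0.0289] [0.6266 0.2565 0.1638] [0.6111 0.2472 0.1372] rect [0.5283 0.2294] [0.0529 0.1968] 89.62
 comp [291 133  11  36 175] [ 0.4881 -0.2021  0.1855] [ 0.4898 -0.2201] [0.0123 0.1674] 3.23
 comp [376 144   6   6  23] [ 0.2559 -0.3015  0.1739] [ 0.2572 -0.3032] [0.0181 0.0129] 86.72
```

View pics/crop1.png

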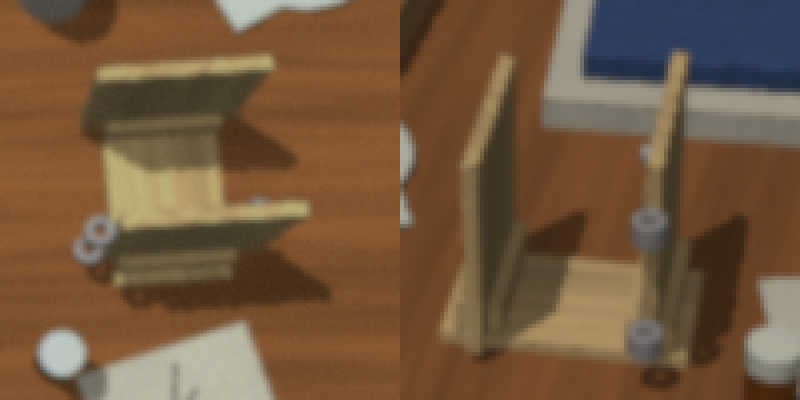

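View pics/crop2.png

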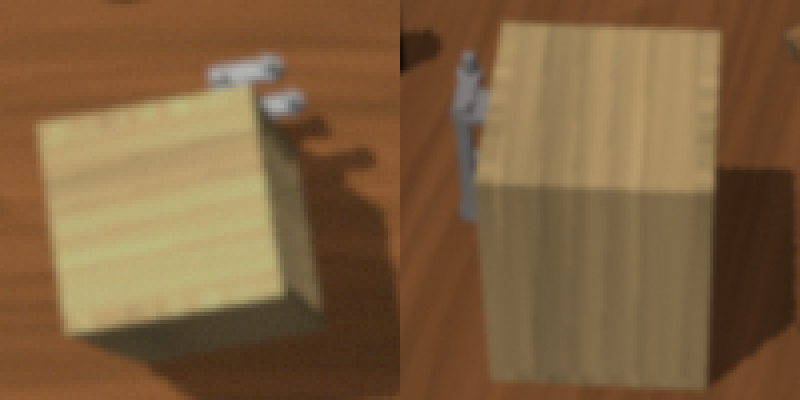

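Crop1 confirms the choice: the near panel has two steel knuckles on its left end, and something white (the knob) shows behind it. The far panel is plain. Crop2 shows the steel bracket on the cabinet's far corner, with the pins at about (283,65) and (298,100) in the crop. Next I'll take wrist looks over both.

```bash
cat >> h.py <<'E'
def Q(deg): # tool down, tool x at yaw deg
    t=np.radians(deg)/2; return [0,np.cos(t),np.sin(t),0]
E
python3 - <<'E'
from h import *
move_to([.49,-.17,.36],Q(93.3)); 
im=get_image("wrist"); np.savez("w1.npz",**im); a=im["frame"]
print(np.linalg.inv(im["view"]),im["camera_matrix"])
move_to([.60,.15,.36],Q(93.3)); s=state()
print(s["ee_pos"],s["joint_pos"],s["time"])
im=get_image("wrist"); np.savez("w2.npz",**im); b=im["frame"]
print(np.linalg.inv(im["view"]))
cv2.imwrite("pics/w12.png",cv2.resize(np.hstack([a,b]),(800,300),interpolation=cv2.INTER_AREA))
E
```

```text
[[ 0.9983798  -0.05467456 -0.01576303  0.48587451]
 [ 0.05689264  0.95426951  0.29348413 -0.08887232]
 [-0.00100394 -0.29390543  0.95583398  0.51248231]
 [ 0.          0.          0.          1.        ]] [[318.34964648   0.         281.65338144]
 [  0.         318.34964648 206.73131846]
 [  0.           0.           1.        ]]
[0.60010085 0.14876166 0.36029339] [ 1.88239648e-01  2.16099757e-01  8.58826919e-01 -5.42885039e-04
  2.06634931e+00  1.31865119e-01] 3.325
[[ 9.98372444e-01 -5.44480277e-02 -1.69668898e-02  5.95983709e-01]
 [ 5.70300743e-02  9.54118670e-01  2.93947501e-01  2.30750774e-01]
 [ 1.83564618e-04 -2.94436708e-01  9.55670964e-01  5.13221775e-01]
 [ 0.00000000e+00  0.00000000e+00  0.00000000e+00  1.00000000e+00]]
```

View pics/w12.png

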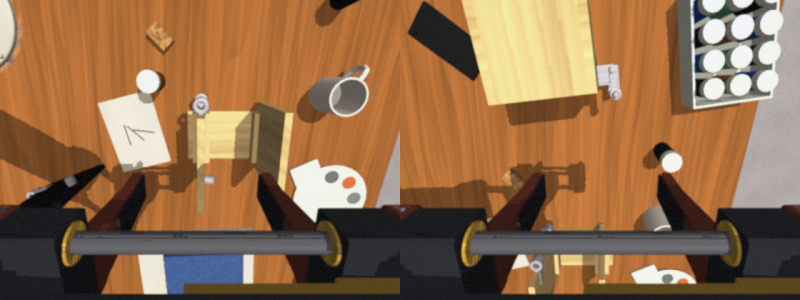

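The wrist view shows the door's upper knuckle at (200,102) on the left and the pins at about (614,92) on the right. I'll take a closer look at the pins from the hanging pose, so the same geometry applies later to the held knuckle and calibration errors cancel.

```bash
python3 - <<'E'
from h import *
move_to([.616,.115,.20],Q(93.3)); hold(.3)
im=get_image("wrist"); np.savez("w3.npz",**im,ee=state()["ee_pos"]); b=im["frame"]; print(state()["ee_pos"])
V=im["view"];K=im["camera_matrix"]
def proj(p):
    c=V@np.r_[p,1]; return K[0,0]*c[0]/-c[2]+K[0,2], K[1,1]*-c[1]/-c[2]+K[1,2]
u,v=map(int,proj([.616,.207,.16])); print(u,v, proj([.616,.207,.06]))
u0=max(0,u-50);v0=max(0,v-50); print(u0,v0)
c=cv2.resize(b[v0:v0+100,u0:u0+100],(600,600),interpolation=cv2.INTER_NEAREST)
cv2.imwrite("pics/pin.png",c)
E
```

```text
[0.61644215 0.11534895 0.20141488]
288 91 (np.float64(286.000693530609), np.float64(97.5575692756222))
238 41
```

View pics/pin.png

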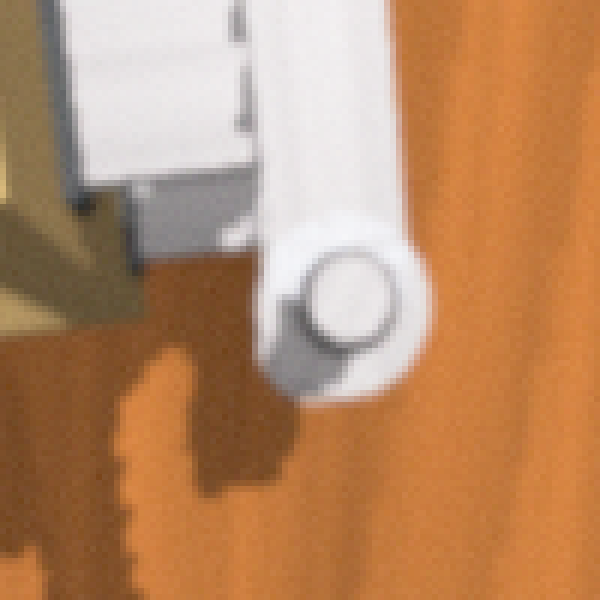

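The pin top is sharp, centred at crop (348,298), which is native (295.5,90.2). That puts the true pins a few mm off nominal. Next I'll localize the pin and refine the panel's centreline from the first wrist look.

```bash
cat >> h.py <<'E'
def ray(im,u,v,z):
    K=im["camera_matrix"]; M=np.linalg.inv(im["view"])
    d=M[:3,:3]@np.array([(u-K[0,2])/K[0,0],-(v-K[1,2])/K[1,1],-1]); o=M[:3,3]
    return o+d*(z-o[2])/d[2]
E
python3 - <<'E'
from h import *
w3=dict(np.load("w3.npz")); P=ray(w3,295.5,90.2,.16); print("pin",P,"rel tcp",P-w3["ee"])
p=pts(w3); print("depth at pin",p[90,295])
w1=dict(np.load("w1.npz")); p=pts(w1)
m=(p[...,2]>.178)&(p[...,2]<.2)&(abs(p[...,0]-.49)<.03)&(p[...,1]>-.31)&(p[...,1]<-.12)
q=p[m]; r=cv2.minAreaRect(q[:,:2].astype(np.float32)); print(len(q),r,np.median(q,0),q.min(0),q.max(0))
k=np.polyfit(q[:,1],q[:,0],1); print("slope deg",np.degrees(np.arctan(k[0])),"x at -.22",np.polyval(k,-.2217))
cv2.imwrite("pics/kn.png",cv2.resize(w1["frame"][110:310,220:340],(360,600),interpolation=cv2.INTER_NEAREST))
E
```

```text
pin [0.61982441 0.20801846 0.16      ] rel tcp [ 0.00338226  0.09266952 -0.04141488]
depth at pin [0.61955555 0.20814711 0.15932473]
1482 ((0.4920545518398285, -0.22221562266349792), (0.011767574585974216, 0.1561838984489441), 3.475541353225708) [ 0.49175059 -0.2118683   0.18883635] [ 0.48176225 -0.3003038   0.17813999] [ 0.50147261 -0.14413032  0.19157989]
slope deg -3.2126683299893037 x at -.22 0.4920675180971406
```

View pics/kn.png

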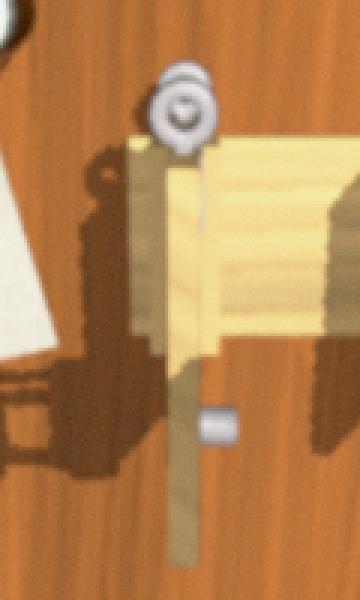

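The door is centred at (.492,-.222) with yaw 183.3° and its knob faces the board (crop 218,425). Next I grasp it, lift it and measure the held knuckle.

```bash
python3 - <<'E'
from h import *
q=Q(93.3)
move_l([.616,.115,.30],.2); move_to([.492,-.2222,.30],q)
move_l([.492,-.2222,.168],.12); f0=state()["ft_force"]; close(); hold(.3)
s=state(); print(s["finger_gap"],s["finger_force"],s["ft_force"],f0)
move_l([.492,-.2222,.20],.05); move_l([.492,-.2222,.28],.12); hold(.4)
s=state(); print(s["finger_gap"],s["ft_force"],s["moment"],s["ee_pos"],s["time"])
im=get_image("wrist"); np.savez("w4.npz",**im,ee=s["ee_pos"])
p=pts(im); e=s["ee_pos"]
m=(p[...,2]>e[2]+.012)&(p[...,2]<e[2]+.03)&(abs(p[...,0]-e[0])<.02)&(abs(p[...,1]-e[1])<.1)
r=cv2.minAreaRect(p[m][:,:2].astype(np.float32)); print("panel",r,np.median(p[m],0)-e)
V=im["view"];K=im["camera_matrix"]
c=V@np.r_[e+[-.005,.092,-.013],1]; u,v=K[0,0]*c[0]/-c[2]+K[0,2],K[1,1]*c[1]/c[2]+K[1,2]
u0,v0=int(u)-50,int(v)-50; print(u0,v0); v0=max(v0,0)
cv2.imwrite("pics/held.png",cv2.resize(im["frame"][v0:v0+100,u0:u0+100],(600,600),interpolation=cv2.INTER_NEAREST))
E
```

```text
0.011887697012334117 29.998440742492676 [-1.43515329 -0.31288833  1.70860549] [-0.56931721 -0.1422229   0.47744089]
0.011680217126614295 [ 0.41490124 -0.30723019 -2.85470517] [-0.07656221 -0.09254828 -0.01903534] [ 0.49192067 -0.22217006  0.27971116] 11.1333
panel ((0.492789089679718, -0.21488609910011292), (0.032293420284986496, 0.14116163551807404), 11.441537857055664) [-0.00079267  0.02180625  0.0208864 ]
231 37
```

View pics/held.png

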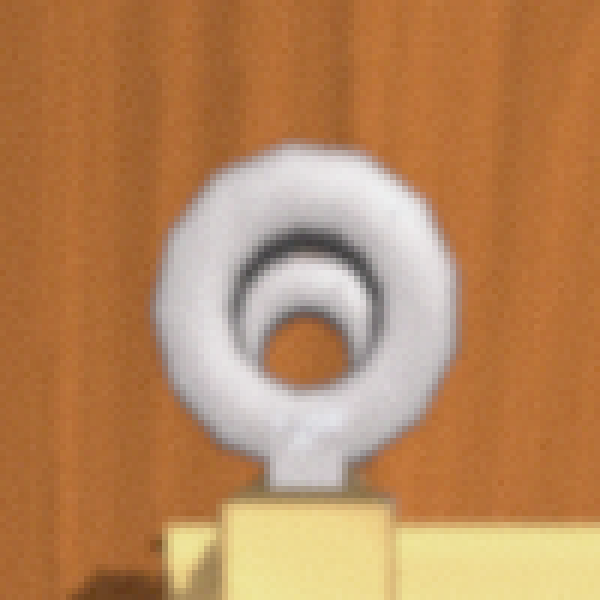

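The held knuckle is clear, with its ring centre at about crop (306,300). I'll fit it with depth, for both knuckles to check for tilt, and fit the pin the same way.

```bash
cat > fit.py <<'E'
from h import *
def circ(im,c0,R,z,dz=.004):
    p=pts(im); m=(abs(p[...,2]-z)<dz)&(np.hypot(p[...,0]-c0[0],p[...,1]-c0[1])<R)
    q=p[m]; c,r=cv2.minEnclosingCircle(q[:,:2].astype(np.float32))
    lo,hi=np.percentile(q,1,0),np.percentile(q,99,0)
    return len(q),np.round(c,4),round(r,4),np.round((lo+hi)[:2]/2,4),np.round(hi-lo,4)[:2],round(np.median(q[:,2]),4)
E
python3 - <<'E'
from fit import *
w4=dict(np.load("w4.npz")); e=w4["ee"]; print(e)
print("ray297",ray(w4,231+306/6-.5,37+297/6-.5,e[2]-.013)-e,"ray304",ray(w4,231+306/6-.5,37+304/6-.5,e[2]-.013)-e)
k=e[:2]+[-.005,.092]
for off in(-.013,-.113): print("kn",circ(w4,k,.018,e[2]+off))
w3=dict(np.load("w3.npz")); print("pin",circ(w3,[.6197,.208],.008,.159), "shoulder",circ(w3,[.6197,.208],.013,.145,.004))
p=pts(w4)
print("panel edge ymax",[ (round(z,3),round(np.nanpercentile(p[(abs(p[...,2]-e[2]-z)<.003)&(abs(p[...,0]-e[0]+.004)<.007)&(abs(p[...,1]-e[1]-.07)<.02)][:,1],98)-e[1],4)) for z in(.022,)])
m=(abs(p[...,2]-e[2]-.022)<.006)&(abs(p[...,0]-e[0]+.003)<.012)&(p[...,1]-e[1]>.015)&(p[...,1]-e[1]<.082)
q=p[m]-e; print(len(q),np.median(q,0)); 
import numpy as np
r=cv2.minAreaRect(q[:,:2].astype(np.float32)); print(r)
E
```

```text
[ 0.49192067 -0.22217006  0.27971116]
ray297 [-0.00491548  0.09255761 -0.013     ] ray304 [-0.00488427  0.09202402 -0.013     ]
kn (1746, array([ 0.4875, -0.1329]), 0.0151, array([ 0.487 , -0.1312]), array([0.0238, 0.0251]), np.float64(0.2654))
kn (229, array([ 0.4867, -0.1261]), 0.0086, array([ 0.4867, -0.1245]), array([0.0165, 0.0128]), np.float64(0.1654))
pin (226, array([0.62  , 0.2081]), 0.0049, array([0.6199, 0.2082]), array([0.0088, 0.0089]), np.float64(0.1586)) shoulder (623, array([0.6195, 0.2102]), 0.0111, array([0.62, 0.21]), array([0.0169, 0.0208]), np.float64(0.1439))
panel edge ymax [(0.022, np.float64(0.0773))]
3942 [-0.00227951  0.04954701  0.02087442]
((-0.00215742876753211, 0.046205610036849976), (0.0120323421433568, 0.06297355890274048), 3.3152689933776855)
```

Knuckle is at (-.005,.092) relative to the TCP, and the pin is at (.6198,.2081). So I bring the door in from the cabinet's front, raised 30 mm, then feel downward in small steps.

```bash
cat > low.py <<'E'
from h import *
def lower(z1,step=.0007,lim=5.,speed=.02):
    """lower in small steps from here to TCP z1; stop when Fz or sideways force changes by lim"""
    hold(.2); b=np.mean([state()["ft_force"] for _ in range(1)],0); p=np.array(state()["ee_pos"]); x,y=TX
    z=p[2]; log=[]
    while z>z1+1e-6:
        z=max(z-step,z1); move_l([x,y,z],speed); s=state(); d=s["ft_force"]-b
        log.append((round(z,4),*np.round(d,1)))
        if d[2]>lim or np.hypot(d[0],d[1])>lim*1.5: break
    return z,log
TX=[.6248,.1161]
E
python3 - <<'E'
import low; from low import *
move_l([.52,.0,.28],.2); move_l([.6248,.046,.28],.2); move_l([.6248,.046,.208],.15)
hold(.2); f=state()["ft_force"]
move_l([.6248,.1161,.208],.05); hold(.3); s=state(); print(s["ee_pos"],s["ft_force"]-f,s["time"])
im=get_image("wrist"); np.savez("w5.npz",**im,ee=s["ee_pos"])
cv2.imwrite("pics/pre.png",cv2.resize(im["frame"][30:150,230:350],(600,600),interpolation=cv2.INTER_NEAREST))
move_l([.6248,.1161,.1965],.03)
z,l=lower(.1775); print(z,*l[::2],l[-1]); print(state()["time"],state()["ee_pos"])
E
```

```text
[0.624812   0.1159469  0.20798612] [ 0.42540111 -0.29264816  1.39824347] 15.8583
0.1775 (np.float64(0.1961), np.float64(-1.6), np.float64(-1.3), np.float64(-0.4)) (np.float64(0.1947), np.float64(-0.7), np.float64(-0.6), np.float64(-0.8)) (np.float64(0.1933), np.float64(-0.6), np.float64(-0.5), np.float64(1.0)) (np.float64(0.1919), np.float64(-0.9), np.float64(-0.2), np.float64(0.3)) (np.float64(0.1905), np.float64(-0.2), np.float64(-1.1), np.float64(-1.3)) (np.float64(0.1891), np.float64(-0.7), np.float64(-0.4), np.float64(-1.0)) (np.float64(0.1877), np.float64(-0.5), np.float64(-0.5), np.float64(-1.2)) (np.float64(0.1863), np.float64(-1.2), np.float64(-1.8), np.float64(-0.6)) (np.float64(0.1849), np.float64(-0.1), np.float64(-1.8), np.float64(-0.5)) (np.float64(0.1835), np.float64(-1.3), np.float64(-1.0), np.float64(-0.8)) (np.float64(0.1821), np.float64(-0.7), np.float64(-0.8), np.float64(-0.6)) (np.float64(0.1807), np.float64(-0.4), np.float64(-1.3), np.float64(-0.7)) (np.float64(0.1793), np.float64(-0.6), np.float64(-1.1), np.float64(-0.7)) (np.float64(0.1779), np.float64(-0.6), np.float64(-1.1), np.float64(0.4)) (0.1775, np.float64(-1.2), np.float64(-0.9), np.float64(2.4))
23.6417 [0.62491615 0.11609107 0.17792   ]
```

View pics/pre.png

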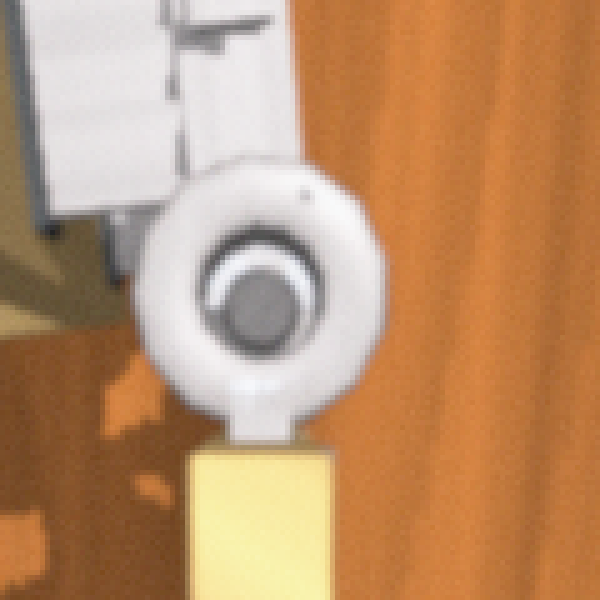

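Both knuckles slid on with no force, and the shoulders were just being felt at 2.4 N. In the picture the pin sits inside the bore at (262,308). Now I settle the door fully, then swing it gripped to about 45° and look.

```bash
python3 - <<'E'
import low; from low import *
f0=state()["ft_force"]; z=.1775
for i in range(5):
    z-=.0004; move_l([.6248,.1161,z],.02); hold(.1); d=state()["ft_force"]-f0; print(round(z,4),np.round(d,1))
    if d[2]>4: break
hold(.3)
pin=np.array([.6198,.2081]); r=np.array([.6248,.1161])-pin; b=state()["ft_force"]
for a in range(8,41,8):
    t=-np.radians(a); R=np.array([[np.cos(t),-np.sin(t)],[np.sin(t),np.cos(t)]])
    p=pin+R@r; move_l([*p,z],.04,Q(93.3-a)); s=state(); d=s["ft_force"]-b; print(a,np.round(d,1),np.round(s["moment"],2))
    if np.linalg.norm(d)>15: break
hold(.2); im=get_image("wrist"); cv2.imwrite("pics/sw.png",im["frame"]); np.savez("w6.npz",**im,ee=state()["ee_pos"])
print(state()["time"],state()["ee_pos"])
E
```

```text
0.1771 [-0.3 -0.6  2.8]
0.1767 [-1.1 -2.   7.1]
8 [ 3.8  1.6 -1.3] [ 0.13 -0.44 -0.14]
16 [ 4.1  0.5 -1.3] [-0.08 -0.81 -0.27]
24 [ 4.6 -1.2 -1. ] [-0.25 -0.85 -0.26]
32 [ 3.7 -0.9 -1. ] [-0.38 -0.85 -0.28]
40 [ 3.1 -1.9 -1.8] [-0.59 -0.85 -0.36]
27.2667 [0.56459581 0.13422801 0.17669404]
```

View pics/sw.png

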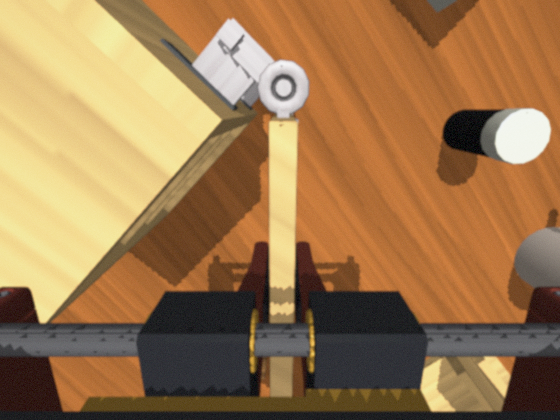

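Door hung, about 43° open, with forces low. The knuckle is at (284,88) and there's room for the left finger before the cabinet edge. Next I release, withdraw upward, and push the outer face shut with closed fingers, watching the force.

```bash
python3 - <<'E'
from h import *
gripper_open(); hold(.2)
e=state()["ee_pos"]; move_l([e[0],e[1],.27],.1); 
im=get_image("wrist"); p=pts(im)
m=(p[...,2]>.185)&(p[...,2]<.206)&(np.hypot(p[...,0]-.6198,p[...,1]-.2081)<.18)&(p[...,1]<.2)
# keep points in front of cabinet
t=np.radians(99.7); ux=np.array([np.cos(t),np.sin(t)]); m&=((p[...,:2]-[.504,.2725])@ux<-.085)
q=p[m]; r=cv2.minAreaRect(q[:,:2].astype(np.float32)); print(len(q),r,np.median(q[:,2]))
close()
pin=np.array([.6198,.2081])
def pose(a,n,l=.122):
    t=np.radians(99.7+a); x=np.array([np.cos(t),np.sin(t)]); y=np.array([-np.sin(t),np.cos(t)])
    return pin-n*x+l*y, Q(9.7+a)
P,q=pose(43.6,.06); move_l([*P,.27],.15,q); move_l([*P,.19],.15); hold(.2); b=state()["ft_force"]
P,q=pose(43.6,.026); move_l([*P,.19],.05)
for a in list(range(40,-1,-5)):
    P,q=pose(a,.0195); move_l([*P,.19],.06,q); s=state(); d=s["ft_force"]-b; print(a,np.round(d,1))
    if np.linalg.norm(d)>12: break
s=state(); print(s["time"],s["ee_pos"],s["finger_gap"])
for n in("side","top"): np.savez(f"{n}1.npz",**get_image(n))
cv2.imwrite("pics/s1.png",dict(np.load("top1.npz"))["frame"][120:280,120:340].repeat(3,0).repeat(3,1))
E
```

```text
3152 ((0.5630794763565063, 0.13299456238746643), (0.15562617778778076, 0.011927885934710503), 52.89853286743164) 0.19669778739912397
40 [0.8 0.4 0.6]
35 [-0.3  0.2 -0.2]
30 [ 1.1  1.5 -0.1]
25 [-1.1  1.  -0.5]
20 [-0.3 -0.2 -0. ]
15 [0.3 0.2 0.3]
10 [-1.1  0.7 -0.2]
5 [-0.3  0.8  0. ]
0 [0.2 0.3 0.1]
36.5333 [0.50299872 0.16799575 0.18996312] 0.000528829266685564
```

View pics/s1.png

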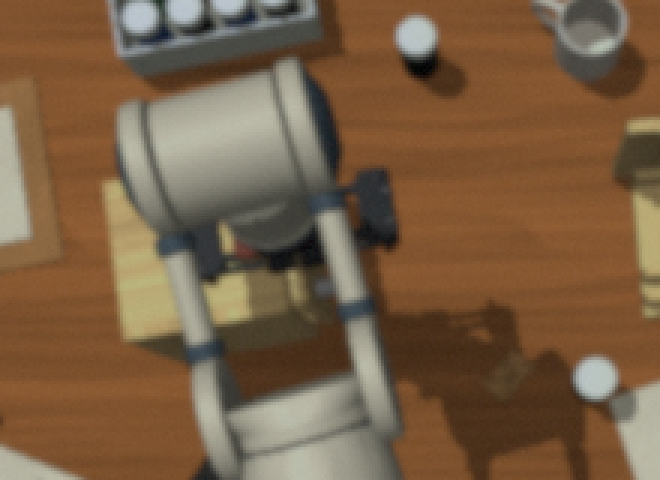

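The arm hides most of the view, but the knob at (322,288) shows the door nearly shut. I'll push on gently to first contact, back off, and measure the door.

```bash
python3 - <<'E'
from h import *
pin=np.array([.6198,.2081]); t=np.radians(99.7); x=np.array([np.cos(t),np.sin(t)]); y=np.array([-np.sin(t),np.cos(t)])
b=state()["ft_force"]; n=.0195
while n>.006:
    n-=.0008; move_l([*(pin-n*x+.122*y),.19],.02); d=(state()["ft_force"]-b)[:2]@x
    if d<-4: break
print("n",n,d); hold(.2)
move_l([*(pin-.07*x+.122*y),.19],.06); move_l([*(pin-.10*x+.122*y),.30],.15); hold(.3)
im=get_image("wrist"); p=pts(im); c=(p[...,:2]-[.504,.2725]); lx=c@x; ly=c@y
m=(abs(p[...,2]-.199)<.006)&(lx<-.0765)&(lx>-.13)&(abs(ly)<.12)
q=np.stack([lx[m],ly[m]],-1); r=cv2.minAreaRect(q.astype(np.float32)); print(m.sum(),r,cv2.boxPoints(r).round(4).tolist())
cv2.imwrite("pics/end.png",im["frame"]); print(state()["time"],state()["ft_force"])
E
```

```text
n 0.013100000000000004 -6.252720424338563
2975 ((-0.08443551510572433, -0.009554602205753326), (0.01296769268810749, 0.1551048755645752), 1.2419750690460205) [[-0.09260000288486481, 0.06780000030994415], [-0.08919999748468399, -0.08720000088214874], [-0.0763000026345253, -0.0869000032544136], [-0.07959999889135361, 0.06809999793767929]]
41.1917 [-1.39146057  0.30346687  0.03545468]
```

View pics/end.png

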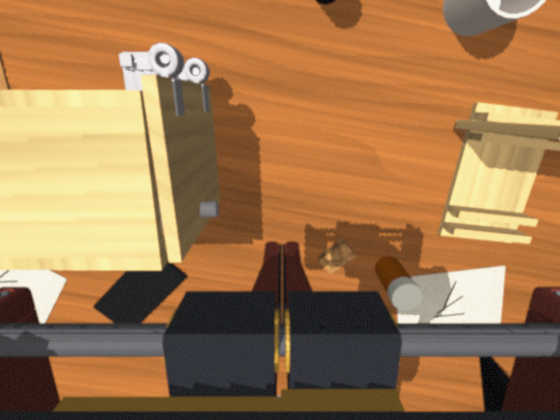

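The picture shows the door flush along the cabinet front, from (150,90) to (170,262), with both knuckles on their pins at (165,60) and (197,70). The measured free edge is at about (-86,+68) mm, and the gripper is clear.

```bash
python3 -c "
from bench import *
print(job_done())"
```

```text
the job is handed in; nothing more can be done
None
```

I hung the door on both hinge pins while it stood about 84° open, swung it gently shut, let go with the gripper clear, and handed the job in; its free edge measured about 4 mm from the closed position, but the hand-in returned no verdict.

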